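Release the ratchet and lower the printing screen

ROBOT

A 6-joint arm with a two-finger parallel gripper is mounted at the origin on the work surface. World frame = base frame: x ahead of the robot, y to its left, z up, the work surface at z = 0. Lengths are in m, angles in rad, forces in N, time in s.
With the tool pointing down it reaches from about 0.35 to 0.775 m from the base axis. Payload 5.5 kg.
Tool frame: the origin (TCP) lies at the centre of the arm's flange, where the gripper is bolted on; the fingertips stand 173 mm ahead of it and the grasp point (between the pads) lies 155 mm ahead of it; z points along the fingers, y is the direction in which the jaws open and shut (so a half turn about z gives the same grasp; the last joint's range is limited). The gripper opens to 85 mm and grips with 20 to 120 N. Pads are 22 mm wide; open, the fingers measure 114 mm over their backs; the gripper's body (76 mm by 85 mm) begins 54 mm behind the grasp point. The pads swing forward as they close: fully open they stand 13 mm farther back than shut.
Start: joints at [-0.14, 0.313, 0.046, 1.304, 0, 1.431], TCP at [0.575, -0, 0.405] pointing down, gripper open.
Joint ranges: [-2.76, 2.76], [-0.86, 1.69], [-1.03, 1.26], [-2.2, 2.34], [-1.47, 1.5], [-3.14, 3.14]. Speed limits (rad/s): [2.57, 2.57, 3.14, 3.14, 3.14, 3.14].

INTERFACE

Orientations are given as a unit quaternion [x, y, z, w].
In Python, from plant import manip gives the robot as it stands. The module is installed in compiled form; this text tells all that it offers. Calls block until the motion is done:
- manip.movep(position, orientation): joint-space move of the TCP to a pose.
- manip.servo_line(position, rate=0.15, rot=None, guard=None): straight line of the TCP; rot=None keeps the orientation; rate is the mean speed in m/s. With guard (N) it stops when the force on the tool has changed by that much, and returns True; else False.
- manip.move_j(angles): joint-space move.
- manip.grip(opening): finger opening in m; the grip force is fixed at half the most; returns when the fingers have stopped.
- manip.hold(seconds).
- manip.solve_ik(position, orientation): joint angles nearest the present ones, or None.
- manip.get_image(name): name is "scene" or "side" or "wrist"; returns a dict with "pixels" (384x512x3 uint8, blue, green, red), "mtx" (3x3 intrinsics, pixels), "rvec" (rotation vector, rad) and "tvec" (3), from world to camera coordinates, as OpenCV has them. Camera axes: x right, y down, z forward; pixel columns grow to the right and rows downward; lengths in m; the calibration is good to about 2 mm. A picture is of the moment at which its call begins. There is no depth.
A pose or a line that the arm cannot do raises manip.IKError and nothing moves.
- manip.hand_in(): hands the job in, once; it reports no verdict.
Readings, each from a call of its own:
- manip.current_clock(): time.
- manip.current_joints(): joint angles.
- manip.current_qd(): joint speeds.
- manip.current_tau(): joint torques, N m.
- manip.current_tcp_pos(): TCP position.
- manip.current_eef_rot(): TCP orientation.
- manip.current_force(): force on the tool from outside, world axes, zero at the start.
- manip.current_wrist_torque(): the same for the moment, N m.
- manip.current_gripper_width(): finger opening in m.
Only numpy, scipy, OpenCV 4.12 (cv2) and the standard library are available. Lean on these libraries where they do the work, as an engineer would, in place of code of your own. Each camera call takes 0.05 s, during which the arm holds its last target.

TASK

The screen of the small printing press is propped up on its ratchet. With the fingertips, press the red release paddle at the front of its side arm fully down so that the pawl comes free of the teeth, then keep pushing it down until the screen is fully home on its stops, and take the hand away. Do not slam or force it, do not raise the screen or touch its mesh, and leave the jar, tape roll and squeegee where they lie.

Things in the scene. Friction and masses are not known exactly. Their poses are not given: they have to be found in the camera images.
- press: Tabletop screen press, fixed to the table: blue steel base plate 450 x 340 mm, hinge cheeks at its rear (+x) end, small grey pallet with a plywood tag in the middle. Origin: centre of the plate's underside, on the table. x points from the operator's side (front) to the hinge, y left, z up. Hinge axis of the screen: along y, 200 mm in +x and 115 mm up from the origin; free front end towards -x.
- screen_arm (a joint): Angle of the screen carrier (grey side arms, wooden frame 255 x 191 mm) above level, rad: 0 = fully down on its stops, grows as it rises; starts at 0.38 to 0.56, limit 0.75. Stiff hinge: stays where left, needs 7 to 10 N down at the paddle. With the pawl in, teeth every 0.09 rad block it from going down (after up to one tooth of play); it can be raised, clicking.
- pawl_lever (a joint): Angle of the release lever and its pawl, rad: 0 = sprung in, 0.12 = paddle fully pressed (25 mm at the paddle). Clear of the teeth beyond 0.09; springs back when let go. Takes 2.5 N at first, 5 N fully pressed, so the paddle bottoms before the screen arm moves; pushing on then carries the arm down. Somewhat above 0 while the pawl rests on the slope of a tooth.
- paddle: Ribbed red paddle, 54 (front to back) x 44 x 8 mm, on the front end of the dark release lever, right side. Origin: centre of its top face; z out of that face. At rest it lies 335 mm ahead of the hinge axis and 45 mm above it (along and square to the screen arm), fully pressed 339 and 20 mm; always 126 mm right (-y) of the press's middle plane. It swings about the hinge axis with the arm.
- mesh: Yellow mesh with dark green stencil, 205 x 141 mm, stretched in the wooden frame of the screen: not to be touched. Origin: its centre, 222 mm in front of the hinge axis and 31 mm below it, on the middle plane of the press.
- ink_jar_mid (a point): Bystander: dark ink jar with black lid, 76 mm diameter, 85 mm high, standing to the right of the press. Point at its centre, half-way up.
- tape_mid (a point): Bystander: tan roll of tape lying flat, 100 mm across, 25 mm high, right of the press. Point at its centre, half-way up.
- squeegee_mid (a point): Bystander: squeegee lying flat, 190 x 102 x 24 mm, wooden grip and green blade, left of the press. Point half-way up near its middle.

How it is judged:
On the way, in this order (a step that is already met when the one before it is completed fails the run):
1. the red paddle is pressed down with the fingers, so that the pawl is free of the teeth, while the screen is still up (value of joint pawl_lever above 0.09 rad and contact force between the fingers and paddle above 1 N and value of joint screen_arm above 0.24 rad), for 0.04 s.
2. the screen is pushed fully down (value of joint screen_arm below 0.03 rad), for 0.04 s.
At the end, for the whole second after the job is handed in: The screen arm is at rest within 0.03 rad (10 mm at the front) of its fully-down stop, the release lever has sprung back (below 0.05 rad), and each bystander is within 30 mm of where it was (value of joint screen_arm below 0.03 rad and value of joint pawl_lever below 0.05 rad and velocity of joint screen_arm between -0.05 and 0.05 rad/s and distance of each of ink_jar_mid, tape_mid, squeegee_mid from where it was at the start of the episode below 0.03 m); the robot touches nothing.
It fails at once if the screen is slammed down (faster than 1.5 rad/s) (velocity of joint screen_arm below -1.5 rad/s).
It fails at once if the paddle is forced (more than 50 N) (contact force between anything else and paddle above 50 N).
It fails at once if the screen is lifted instead of lowered (above 0.62 rad) (value of joint screen_arm above 0.62 rad).
It fails at once if the mesh is touched (more than 1 N) (contact force between anything else and mesh above 1 N).
It fails at once if a bystander is moved by more than 30 mm (distance of any of ink_jar_mid, tape_mid, squeegee_mid from where it was at the start of the episode above 0.03 m).
It also fails if it takes over 35 s, if anything falls off the work surface, if the arm or the gripper's body presses on something with over 40 N, if the wrist force passes 120 N, or if a joint passes its speed limit or range.

## Working session

There is one attempt and no reset: what is moved stays moved. The work goes in short steps, each a Python script; the robot and the scene stay as the last script left them, time stands still between calls to the robot, and variables do not carry over. Pictures are saved under pics/ and viewed, and the job is handed in when it is done.

```bash
mkdir -p pics; python3 - <<'E'
from plant import manip
import cv2,pickle
d={}
for n in ["scene","side","wrist"]:
    r=manip.get_image(n); d[n]=r; cv2.imwrite(f"pics/{n}0.png",r["pixels"])
pickle.dump(d,open("i0.pkl","wb"))
print(manip.current_clock(),manip.current_tcp_pos(),manip.current_eef_rot(),manip.current_gripper_width())
E
```

```text
0.15 [ 5.74857157e-01 -3.61013199e-06  4.04025166e-01] [ 7.07112938e-01  7.07100294e-01 -4.18222954e-04 -5.39899151e-04] 0.08515426784880482
```

View pics/scene0.png

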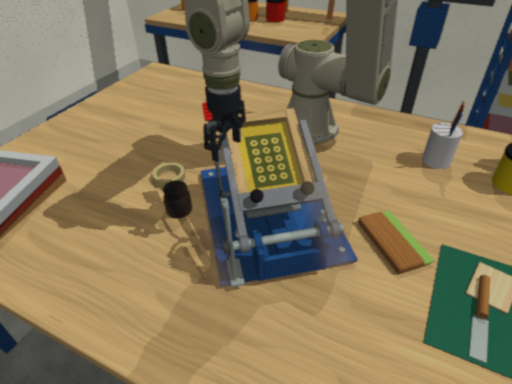

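View pics/side0.png

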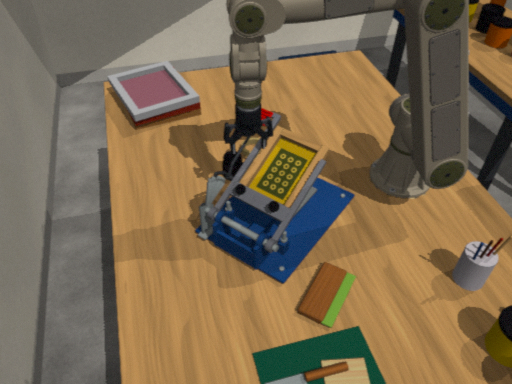

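View pics/wrist0.png

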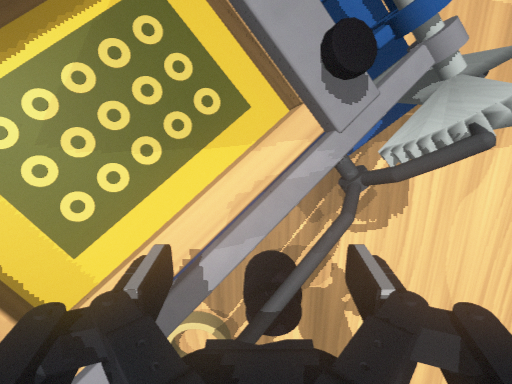

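The scene view shows the press with its front towards the robot. The red paddle, at about (207,108), is partly hidden behind the hand, and the jar and tape are on the paddle's side of the press. I'll lift the hand straight up, then look again.

```bash
python3 - <<'E'
from plant import manip
import cv2,pickle
p=manip.current_tcp_pos()
try:
    print(manip.servo_line([p[0],p[1],0.52],rate=0.2))
except manip.IKError as e: print("ik",e)
manip.grip(0.0)
for z in (.62,.58,.55):
    print(z, manip.solve_ik([.5,.15,z],manip.current_eef_rot()))
d={}
for n in ["scene","side","wrist"]:
    r=manip.get_image(n); d[n]=r; cv2.imwrite(f"pics/{n}1.png",r["pixels"])
pickle.dump(d,open("i1.pkl","wb"))
print(manip.current_clock(),manip.current_tcp_pos(),manip.current_gripper_width(),manip.current_force())
E
```

```text
False
0.62 [ 1.37610578e-01  2.56896162e-01  5.00200531e-01  1.81385747e+00
 -5.00602268e-05  1.70842674e+00]
0.58 [ 1.37610578e-01  2.27936739e-01  3.59930896e-01  1.70254726e+00
 -5.00602268e-05  1.70842674e+00]
0.55 [ 1.37610578e-01  2.13447461e-01  2.66820229e-01  1.62392587e+00
 -5.00602268e-05  1.70842674e+00]
1.7917 [ 5.74851932e-01 -1.67216045e-05  5.20066861e-01] 9.651001830615453e-05 [-0.01805121  0.10923886 -0.25477494]
```

View pics/scene1.png

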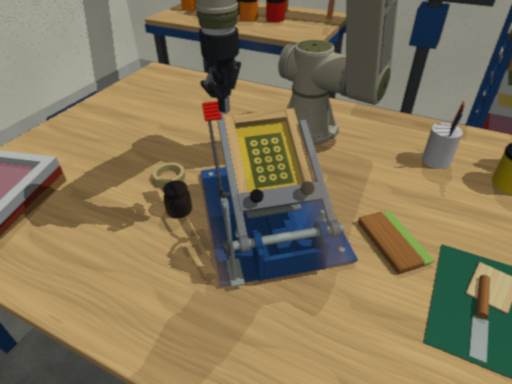

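View pics/side1.png

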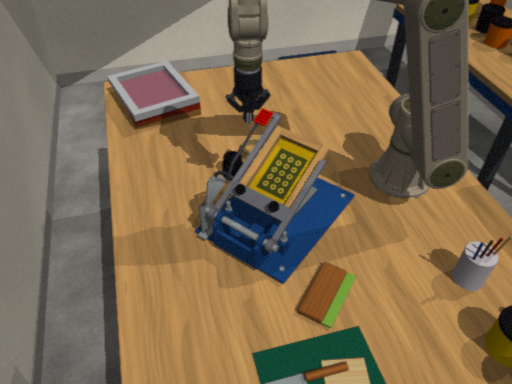

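View pics/wrist1.png

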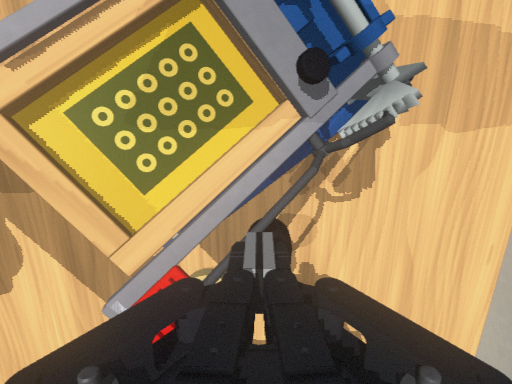

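The paddle is now clear in two views: scene (211,110) and side (263,118). I'll triangulate the paddle and the mesh corners.

```bash
cat > h.py <<'E'
import cv2,numpy as np
def P(r):
    R,_=cv2.Rodrigues(np.array(r["rvec"],float)); return R,np.array(r["tvec"],float).reshape(3),np.array(r["mtx"],float)
def tri(ra,rb,a,b):
    Ms=[]
    for r in(ra,rb):
        R,t,K=P(r); Ms.append(K@np.c_[R,t])
    X=cv2.triangulatePoints(Ms[0],Ms[1],np.array(a,float).reshape(2,1),np.array(b,float).reshape(2,1)); return (X[:3]/X[3]).ravel()
def proj(r,X):
    return cv2.projectPoints(np.array(X,float).reshape(-1,3),np.array(r["rvec"],float),np.array(r["tvec"],float),np.array(r["mtx"],float),None)[0].reshape(-1,2)
def plane(r,uv,z):
    R,t,K=P(r); d=R.T@np.linalg.solve(K,[uv[0],uv[1],1]); c=-R.T@t; return c+d*(z-c[2])/d[2]
def red(r,box):
    im=r["pixels"].astype(int);b,g,rr=im[...,0],im[...,1],im[...,2]
    m=((rr>120)&(g<70)&(b<70)).astype(np.uint8)
    x0,y0,x1,y1=box; k=np.zeros_like(m);k[y0:y1,x0:x1]=1
    return m*k
E
python3 - <<'E'
import pickle;from h import *
d=pickle.load(open("i1.pkl","rb"))
s,e=d["scene"],d["side"]
for r,n,box in((s,"scene",(180,80,250,140)),(e,"side",(240,95,290,140))):
    m=red(r,box);c=max(cv2.findContours(m,0,2)[0],key=cv2.contourArea)
    M=cv2.moments(m,True); print(n,M['m00'],M['m10']/M['m00'],M['m01']/M['m00'],cv2.boxPoints(cv2.minAreaRect(c)).round(1).tolist())
    r['pc']=(M['m10']/M['m00'],M['m01']/M['m00'])
    im=r["pixels"].astype(int);b,g,rr=im[...,0],im[...,1],im[...,2]
    y=((rr>g-5)&(g>1.5*b+15)&(rr<1.35*g)&(b<90)).astype(np.uint8)
    x0,y0,x1,y1=(225,110,320,200) if n=="scene" else (235,125,335,220)
    k=np.zeros_like(y);k[y0:y1,x0:x1]=1;y*=k
    y=cv2.morphologyEx(y,cv2.MORPH_CLOSE,np.ones((5,5)));y=cv2.morphologyEx(y,cv2.MORPH_OPEN,np.ones((3,3)))
    c=max(cv2.findContours(y,0,2)[0],key=cv2.contourArea);h=cv2.convexHull(c)
    for ep in np.arange(.01,.15,.005):
        q=cv2.approxPolyDP(h,ep*cv2.arcLength(h,True),True)
        if len(q)==4:break
    print(n,"mesh",q.reshape(-1,2).tolist())
    v=r["pixels"].copy();cv2.drawContours(v,[q],-1,(255,0,255),1);cv2.circle(v,tuple(int(round(a)) for a in r['pc']),1,(255,255,0),-1)
    v=cv2.resize(v[70:300,140:400],None,fx=3,fy=2.6,interpolation=0);cv2.imwrite(f"pics/z_{n}.png",v)
X=tri(s,e,s['pc'],e['pc']);print("paddle",X,proj(s,X)-s['pc'],proj(e,X)-e['pc'])
E
```

```text
scene 274.0 211.2189781021898 110.82116788321167 [[202.0, 103.19999694824219], [218.39999389648438, 100.4000015258789], [221.3000030517578, 117.9000015258789], [204.89999389648438, 120.69999694824219]]
scene mesh [[285, 122], [301, 182], [249, 191], [236, 127]]
side 199.0 263.1859296482412 116.70854271356784 [[253.1999969482422, 120.5999984741211], [260.3999938964844, 106.19999694824219], [272.79998779296875, 112.4000015258789], [265.6000061035156, 126.80000305175781]]
side mesh [[334, 125], [290, 203], [244, 183], [277, 128]]
paddle [ 0.50555215 -0.08027579  0.29777882] [[-0.19337428 -0.38839089]] [[-0.00305154  0.24284036]]
```

View pics/z_scene.png

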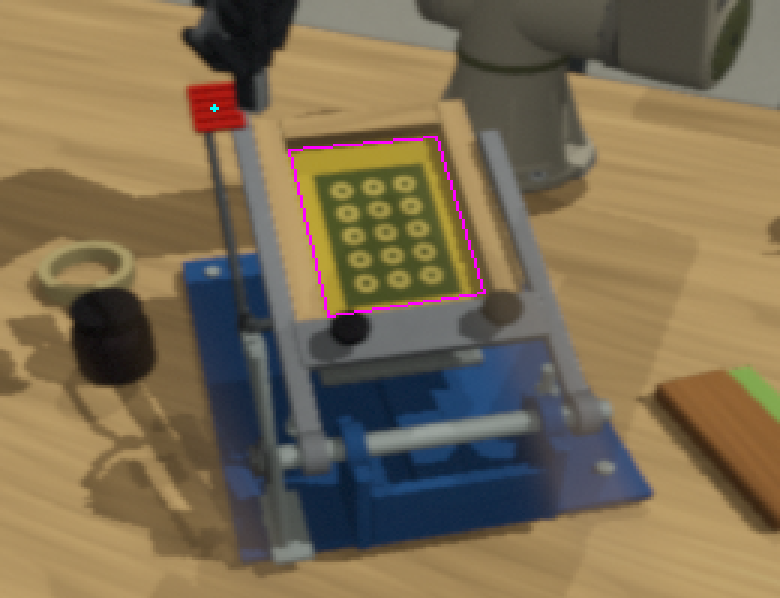

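View pics/z_side.png

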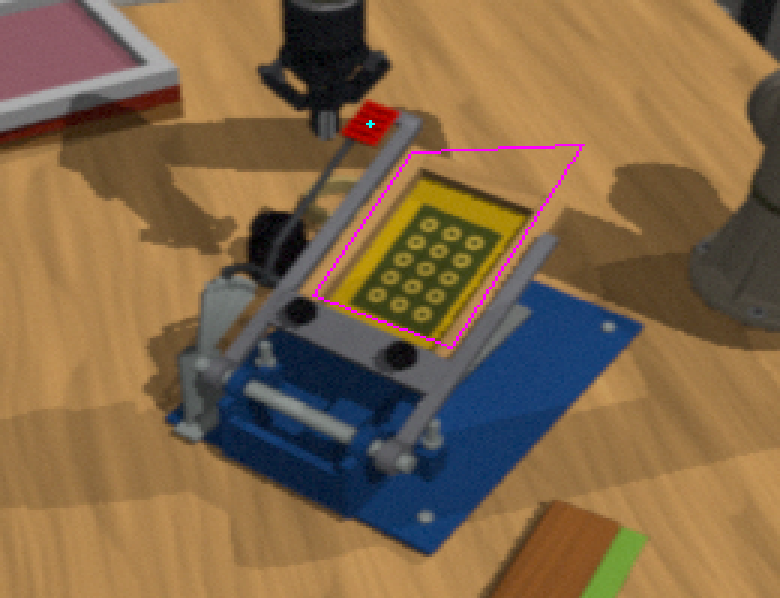

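```bash
python3 - <<'E'
import pickle;from h import *
d=pickle.load(open("i1.pkl","rb"));s,e=d["scene"],d["side"]
z=lambda a:(140+(a[0]+.5)/3-.5,70+(a[1]+.5)/2.6-.5)
T={}
for n,a,b in(("FR",(341,190),(428,225)),("FL",(404,184),(475,243)),("RR",(366,284),(377,297)),("RL",(431,275),(423,314)),("hR",(315,450),(210,368)),("hL",(585,408),(395,460))):
    T[n]=tri(s,e,z(a),z(b));print(n,T[n].round(4))
pts=np.array([T[k] for k in("FR","FL","RR","RL")])
x=(T["RR"]+T["RL"]-T["FR"]-T["FL"])/2;y=(T["FL"]+T["RL"]-T["FR"]-T["RR"])/2
print("yaw x",np.arctan2(x[1],x[0]),"tilt",np.arctan2(-x[2],np.hypot(*x[:2])),"len",np.linalg.norm(x),np.linalg.norm(y),"yaw y",np.arctan2(-y[0],y[1]))
h=T["hL"]-T["hR"];print("hinge yaw",np.arctan2(-h[0],h[1]),np.linalg.norm(h),(T["hL"]+T["hR"])/2,"mesh c",pts.mean(0))
for n,a in(("scene",(650,495)),("scene",(240,560)),("scene",(183,262))):print(n,plane(s,z(a),.005).round(4))
for n,a in(("side",(432,553)),("side",(168,420)),("side",(642,325))):print(n,plane(e,z(a),.005).round(4))
E
```

```text
FR [0.4687 0.0164 0.2087]
FL [0.4311 0.0585 0.2065]
RR [0.5398 0.0752 0.1602]
RL [0.5036 0.1174 0.1616]
hR [0.7255 0.1246 0.1367]
hL [0.5796 0.2819 0.1174]
yaw x 0.6863716512631937 tilt 0.4664231001725858 len 0.10386803614121054 0.05603629356747569 yaw y 0.7188096696992156
hinge yaw 0.7480633349657592 0.21539437302743739 [0.65252494 0.2032493  0.12703615] mesh c [0.48581364 0.06687318 0.18425025]
scene [0.5514 0.3411 0.005 ]
scene [0.7658 0.0756 0.005 ]
scene [ 0.4101 -0.2088  0.005 ]
side [0.555  0.3355 0.005 ]
side [0.7699 0.0751 0.005 ]
side [0.2065 0.0495 0.005 ]
```

Two plate edges agree on yaw at 0.69, with the hinge near (0.641, 0.191) and the screen at about 0.45 rad. The paddle also fits the given geometry to 3–6 mm. Next I'll plan the arc and check IK before hovering.

```bash
cat >> h.py <<'E'
from scipy.spatial.transform import Rotation as Rot
YAW=0.69; ex=np.array([np.cos(YAW),np.sin(YAW),0]); ey=np.array([-np.sin(YAW),np.cos(YAW),0]); ez=np.array([0,0,1.])
HI=np.array([.6412,.191,.115])
YO=-.125
def pose(th,dx,dz,off=0,tilt=None,sg=1):
    """fingertip at arm-frame point dx ahead, dz above hinge at arm angle th, off along tool axis backwards"""
    f=-ex*np.cos(th)+ez*np.sin(th); n=ex*np.sin(th)+ez*np.cos(th)
    tip=HI+f*dx+n*dz+YO*ey
    t=th if tilt is None else tilt
    nn=ex*np.sin(t)+ez*np.cos(t); zt=-nn; yt=sg*(ex*np.cos(t)-ez*np.sin(t)); xt=np.cross(yt,zt)
    return tip+nn*(.173+off), Rot.from_matrix(np.c_[xt,yt,zt]).as_quat(), tip
E
python3 - <<'E'
from h import *
from plant import manip
print(pose(.45,.335,.045)[2])
for sg in(1,-1):
  for k in (1,.6):
    for th,dz,off in((.45,.045,.07),(.45,.045,0),(.45,.02,0),(.2,.02,0),(0,.02,0),(0,.045,.1)):
        p,q,_=pose(th,.335,dz,off,th*k,sg); j=manip.solve_ik(p,q); print(sg,k,th,off,p.round(3),None if j is None else np.round(j,2))
E
```

```text
[ 0.5032169  -0.08495782  0.30123357]
1 1 0.45 0.07 [ 0.585 -0.018  0.52 ] [-0.1   0.53  0.61  1.98 -0.31  0.83]
1 1 0.45 0 [ 0.561 -0.037  0.457] [-0.14  0.46  0.34  1.77 -0.33  0.8 ]
1 1 0.45 0 [ 0.553 -0.044  0.434] [-0.15  0.44  0.26  1.7  -0.33  0.78]
1 1 0.2 0 [ 0.497 -0.09   0.371] [-0.3   0.25 -0.13  1.3  -0.17  0.59]
1 1 0 0 [ 0.462 -0.119  0.308] [-0.42  0.18 -0.37  1.02  0.    0.46]
1 1 0 0.1 [ 0.462 -0.119  0.433] [-0.42  0.12 -0.13  1.32  0.    0.46]
1 0.6 0.45 0.07 [ 0.553 -0.044  0.535] [-0.18  0.38  0.45  1.81 -0.2   0.72]
1 0.6 0.45 0 [ 0.539 -0.056  0.468] [-0.2   0.34  0.22  1.62 -0.21  0.7 ]
1 0.6 0.45 0 [ 0.53  -0.063  0.445] [-0.22  0.32  0.14  1.56 -0.21  0.68]
1 0.6 0.2 0 [ 0.487 -0.099  0.373] [-0.34  0.21 -0.17  1.25 -0.1   0.55]
1 0.6 0 0 [ 0.462 -0.119  0.308] [-0.42  0.18 -0.37  1.02  0.    0.46]
1 0.6 0 0.1 [ 0.462 -0.119  0.433] [-0.42  0.12 -0.13  1.32  0.    0.46]
-1 1 0.45 0.07 [ 0.585 -0.018  0.52 ] [-0.1   0.53  0.61  1.98 -0.31 -2.31]
-1 1 0.45 0 [ 0.561 -0.037  0.457] [-0.14  0.46  0.34  1.77 -0.33 -2.34]
-1 1 0.45 0 [ 0.553 -0.044  0.434] [-0.15  0.44  0.26  1.7  -0.33 -2.36]
-1 1 0.2 0 [ 0.497 -0.09   0.371] [-0.3   0.25 -0.13  1.3  -0.17 -2.55]
-1 1 0 0 [ 0.462 -0.119  0.308] [-0.42  0.18 -0.37  1.02  0.   -2.68]
-1 1 0 0.1 [ 0.462 -0.119  0.433] [-0.42  0.12 -0.13  1.32  0.   -2.68]
-1 0.6 0.45 0.07 [ 0.553 -0.044  0.535] [-0.18  0.38  0.45  1.81 -0.2  -2.42]
-1 0.6 0.45 0 [ 0.539 -0.056  0.468] [-0.2   0.34  0.22  1.62 -0.21 -2.44]
-1 0.6 0.45 0 [ 0.53  -0.063  0.445] [-0.22  0.32  0.14  1.56 -0.21 -2.46]
-1 0.6 0.2 0 [ 0.487 -0.099  0.373] [-0.34  0.21 -0.17  1.25 -0.1  -2.59]
-1 0.6 0 0 [ 0.462 -0.119  0.308] [-0.42  0.18 -0.37  1.02  0.   -2.68]
-1 0.6 0 0.1 [ 0.462 -0.119  0.433] [-0.42  0.12 -0.13  1.32  0.   -2.68]
```

```bash
sed -i 's/^YO=.*/YO=-.126/' h.py; python3 - <<'E'
from h import *
from plant import manip
p,q,_=pose(.45,.335,.045,.04,.38); manip.movep(p,q)
ims=[]
for n,(x,y) in(("scene",(210,100)),("side",(262,105))):
    im=manip.get_image(n)["pixels"][y-50:y+50,x-50:x+50]; ims.append(cv2.resize(im,None,fx=4,fy=4,interpolation=0))
cv2.imwrite("pics/hover.png",np.hstack(ims)); print(manip.current_clock(),manip.current_tcp_pos()-p,manip.current_force())
E
```

```text
2.5667 [-6.32392858e-05  1.78495391e-04  5.37690051e-04] [-0.15180812  0.77122583 -0.76165142]
```

View pics/hover.png

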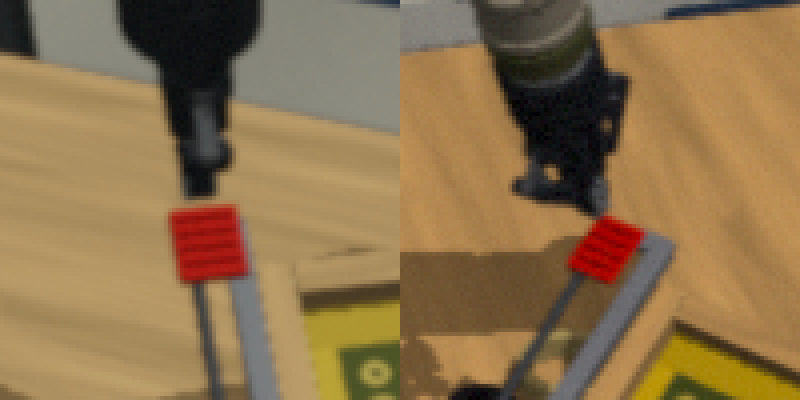

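The shut fingertips sit just above the paddle's centre line in both views, at scene-crop (197,193) and side-crop (600,213). Next I'll descend with a guard until contact, then press the lever.

```bash
python3 - <<'E'
from h import *
from plant import manip
p,q,_=pose(.45,.335,.045,-.012,.38)
g=manip.servo_line(p,rate=.04,guard=1.5)
n=Rot.from_quat(q).as_matrix()[:,2]
c=manip.current_tcp_pos();print(g,"remaining depth",(p-c)@n-.012,manip.current_force(),manip.current_clock())
ims=[]
for nm,(x,y) in(("scene",(210,100)),("side",(262,105))):
    im=manip.get_image(nm)["pixels"][y-50:y+50,x-50:x+50]; ims.append(cv2.resize(im,None,fx=4,fy=4,interpolation=0))
cv2.imwrite("pics/touch.png",np.hstack(ims))
E
```

```text
True remaining depth 0.0003874108005701253 [0.54556458 0.22627562 1.07545166] 3.4833
```

View pics/touch.png

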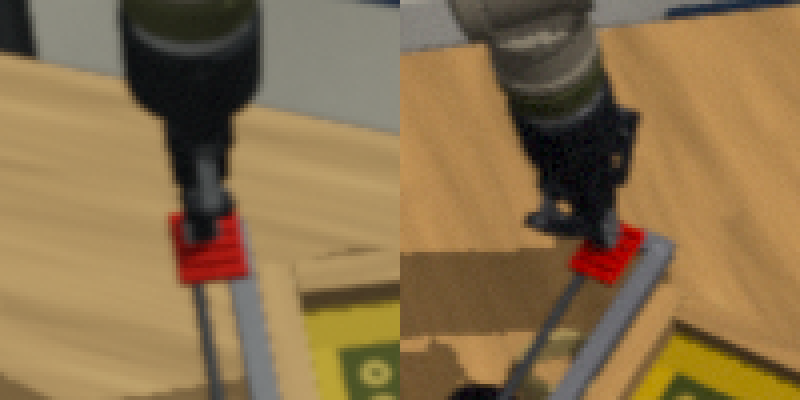

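Contact came within 0.4 mm of the prediction, with the tip on the paddle. Next I'll press 25 mm along the arm's normal, watching the force.

```bash
python3 - <<'E'
from h import *
from plant import manip
for dz in (.037,.030,.024,.020):
    p,q,_=pose(.45,.335,dz,0,.38); g=manip.servo_line(p,rate=.04,rot=q,guard=15)
    print(dz,g,manip.current_force().round(2),manip.current_clock())
ims=[]
for nm,(x,y) in(("scene",(210,100)),("side",(262,105))):
    im=manip.get_image(nm)["pixels"][y-50:y+50,x-50:x+50]; ims.append(cv2.resize(im,None,fx=4,fy=4,interpolation=0))
cv2.imwrite("pics/press.png",np.hstack(ims))
E
```

```text
0.037 False [-0.5  -0.28  4.57] 3.9583
0.03 False [ 0.45 -1.03  5.99] 4.2833
0.024 False [-0.17 -0.48  5.57] 4.5833
0.02 False [-1.21 -1.04  7.92] 4.8333
```

View pics/press.png

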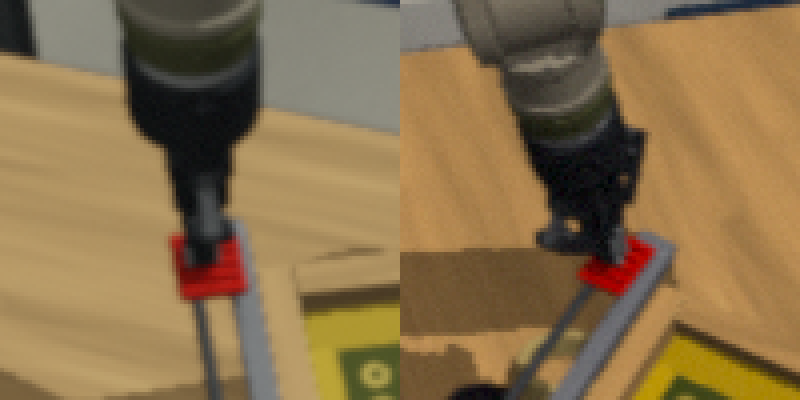

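The paddle has bottomed: force rose to 8 N with the screen still up. The tip is on the paddle next to the grey arm. Next I'll sweep along the arc.

```bash
python3 - <<'E'
from h import *
from plant import manip
for th in (.36,.27,.18,.09,.04):
    p,q,_=pose(th,.335,.019,0,th*.85); g=manip.servo_line(p,rate=.06,rot=q,guard=18)
    print(th,g,manip.current_force().round(2),manip.current_clock(),(manip.current_tcp_pos()-p).round(4))
    if g: break
r={}
for nm in("scene","side"):
    cv2.imwrite(f"pics/low_{nm}.png",manip.get_image(nm)["pixels"][80:300,120:380])
E
```

```text
0.36 False [-0.16 -0.96  6.64] 5.6667 [-0.0002 -0.0001  0.0009]
0.27 False [-1.79 -0.51  5.3 ] 6.3833 [-0.0002 -0.      0.0007]
0.18 False [-1.82  0.14  5.58] 7.1 [-0.0001  0.      0.0005]
0.09 False [-1.66  0.26  5.26] 7.8167 [-0.0001  0.      0.0004]
0.04 False [-1.98 -1.    4.79] 8.2833 [-0.0001  0.      0.0002]
```

View pics/low_scene.png

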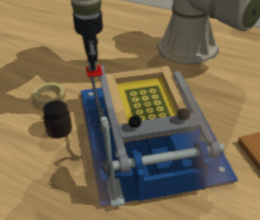

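View pics/low_side.png

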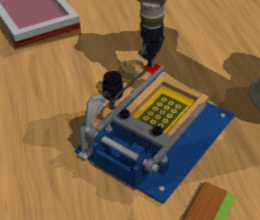

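The screen followed the fingers down and is nearly level, with the tip still on the paddle. Next I'll push gently onto the stops under guard.

```bash
python3 - <<'E'
from h import *
from plant import manip
for th in (.01,-.01,-.025,-.04):
    p,q,_=pose(th,.335,.019,0,0); g=manip.servo_line(p,rate=.03,rot=q,guard=14)
    print(th,g,manip.current_force().round(2),manip.current_clock(),manip.current_tcp_pos()-p)
    if g: break
manip.hold(.2);print(manip.current_force().round(2),"tip z",manip.current_tcp_pos()[2]-.173)
E
```

```text
0.01 False [-1.13 -0.55  6.23] 8.9333 [-9.07182700e-05  8.60206243e-05  3.95885463e-04]
-0.01 True [-4.93  1.56 16.74] 9.2 [-4.82846556e-05  1.70366763e-04  3.19998687e-03]
[-3.71  2.6  14.39] tip z 0.13407257251757282
```

A firm stop came at tip z = 0.134; the geometry predicts 0.135 when fully down. Next I'll retreat straight up and check.

```bash
python3 - <<'E'
from h import *
from plant import manip
import pickle
c=manip.current_tcp_pos(); manip.servo_line([c[0],c[1],c[2]+.05],rate=.06)
manip.servo_line([c[0]-.0,c[1],c[2]+.16],rate=.15); manip.hold(.3)
d={n:manip.get_image(n) for n in("scene","side")};pickle.dump(d,open("i2.pkl","wb"))
for n in d: cv2.imwrite(f"pics/end_{n}.png",cv2.resize(d[n]["pixels"][80:300,120:380],None,fx=3,fy=2.6,interpolation=0))
pc={}
for n,box in(("scene",(180,80,260,190)),("side",(230,95,310,190))):
    m=red(d[n],box);M=cv2.moments(m,True);pc[n]=(M['m10']/M['m00'],M['m01']/M['m00']);print(n,M['m00'],pc[n])
X=tri(d["scene"],d["side"],pc["scene"],pc["side"]);print("paddle",X,"expect rest",pose(0,.335,.045)[2]);v=X-HI;a=np.arctan2(v[2],-v@ex)-np.arctan2(.045,.335);print("arm angle",a,manip.current_force(),manip.current_clock())
E
```

```text
scene 186.0 (213.66666666666666, 147.05913978494624)
side 140.0 (271.25714285714287, 144.24285714285713)
paddle [ 0.46579485 -0.1107673   0.15787717] expect rest [ 0.46303627 -0.11941695  0.16      ]
arm angle -0.0032943804907361596 [-0.79225188 -0.14596732  0.21996836] 11.6917
```

View pics/end_scene.png

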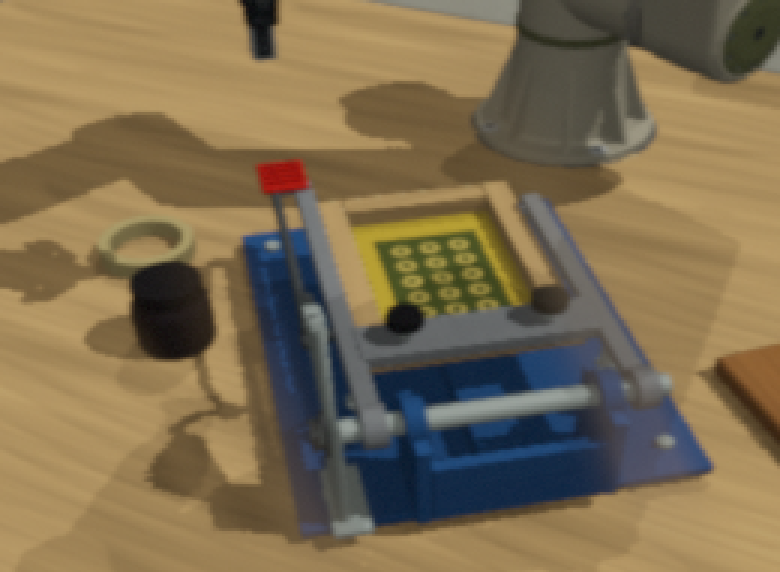

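View pics/end_side.png

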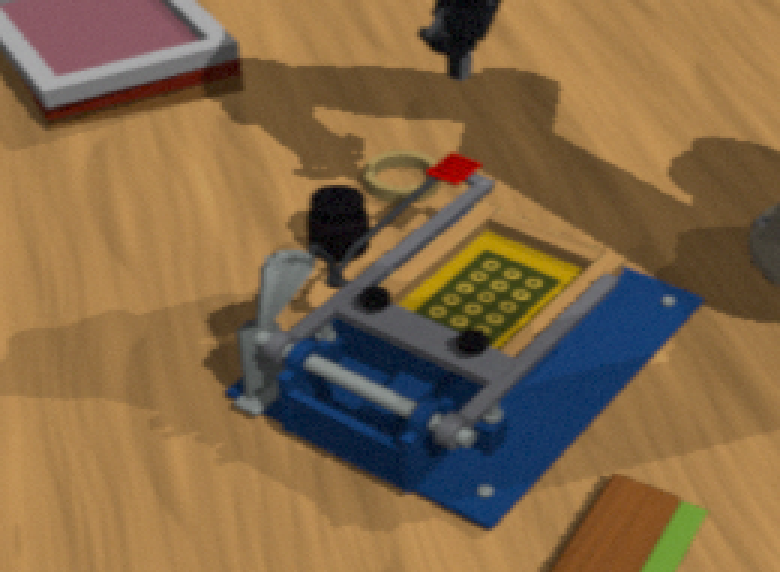

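The screen is level and the paddle has sprung back up, at scene-crop (282,177). The hand is well clear, and the jar, tape and squeegee are where they were. I'm handing in.

```bash
python3 - <<'E'
from plant import manip
manip.hand_in()
E
```

```text
the job is handed in; nothing more can be done
```

The screen is down on its stops, the paddle has sprung back, and the job is handed in. My last reading of the robot clock was 11.7 s, against the 35 s limit.

**What I did:** I located the paddle and press by triangulating from two camera views. With the fingers shut, I touched the paddle within 0.4 mm of the predicted height. I pressed it fully down at about 8 N while the screen was still at about 0.45 rad. I then followed its arc down at 5–7 N until it met the stop at about 17 N, and retreated straight up.

**Last checks:**
- **Screen:** the final images give an arm angle of about 0.00 rad. The fingertips stopped at z = 0.134 m; the geometry predicts 0.135 m for fully down.
- **Release lever:** the paddle's height matches its unpressed position within about 2 mm, so the pawl has sprung back in.
- **Hand and bystanders:** the hand was well clear of everything. By eye, the jar, tape roll and squeegee had not moved; I did not measure their positions.

**Disagreement:** the last sideways reading of the paddle was about 9 mm off the model. The blob centroid is coarse at that range, and this does not affect the angle result.

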